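Set the slotted keeper plate on a window sash

TASK

Slide the slotted keeper plate along the rail of the window sash until the black line across the plate meets the red line drawn on the rail (ignore the blue line). Then swing the clamp lever clockwise until the plate is clamped firmly, feeling for the resistance as it bites and not forcing it further, and let go. Leave the mallet, bottle and screw tray where they are.

Things in the scene. Friction and masses are not known exactly. Their poses are not given: they have to be found in the camera images.
- sash: white window sash lying fixed on the bench, 30 mm high. Origin: underside of its near rail, mid-length; x across the rail (away from the robot), y along it, z up. Near rail 70 mm wide, 500 mm long, top at z = 30 mm. A fixed 9 mm screw with an 18 mm head (top 13.5 mm above the rail) is at y = -80 mm, the 9 mm clamp stud at y = +80 mm; both pass through the plate's slots.
- keeper: loose aluminium plate on the near rail, 40 mm (x) by 246 mm (y), 5 mm thick, about 0.18 kg, with two slots along y that let it slide 27 mm either way from the middle. A dark steel block stands on its centre, 24 mm (x) by 16 mm (y), top 50 mm above the plate's underside: hold or push the plate by it. Origin: underside, centre; y along the slots.
- keeper_line (a point): middle of the black line across the plate (along x, 3 mm wide), on its top face at its centre; a white line on top of the steel block continues it.
- red_line: the red pencil line across the rail's top face (along x, 70 mm long, 3 mm wide; seen at both sides of the plate). Origin at its middle, axes as the sash's. It is 10 to 27 mm from the plate's black line, on either side of it along y; the similar blue line is an old mark.
- lever_axis (a point): point on the vertical turning axis of the clamp lever (on the stud), level with the middle of the part of the post to push.
- lever_post (a point): the orange upright post at the end of the clamp lever, 14 mm diameter, 75 mm out from the axis. Point: on the post's centre line, 14 mm below its top, 25 mm above the top of the black lever arm (12 mm wide, from the hub of 14 mm radius to the post). x points from the axis out to the post. Room for fingers all round the post.
- clamp: the clamp on the stud: lever, hub and, under the hub, a brass pad of 26 mm diameter that sinks with the lever and presses on the plate through a stiff spring. Origin on the stud's axis; it sinks as the lever turns. How high the pad starts above the plate differs each time and is not given by any pose.
- mallet: mallet with a wooden handle and rubber head, 240 mm long, lying on the bench; leave it alone.
- spray: white bottle with a blue cap, 66 mm diameter, 170 mm high, standing on the bench; leave it alone.
- tray: grey open screw tray, 110 by 80 by 35 mm, on the bench inside the sash opening; leave it alone.
- lever (a joint): clamp lever angle, rad; 0 at the start, grows clockwise seen from above, which tightens. It sinks 10 mm per rad and stays where left. Free turning takes 5.5 to 7.5 N at the post. After 0.1 to 0.9 rad, different each time, the pad meets the plate and the push climbs by about 20 N per rad. Stop at 10 N at the post (9 to 11 N is firm); over 12 N is overtightened.

How it is judged:
By the outcome, as a careful person would: the job done as asked, in the order asked, and still so for the second after the job is handed in, with the robot touching nothing.
It also fails if it takes over 70 s, if anything falls off the work surface, if the arm or the gripper's body presses on something with over 40 N, if the wrist force passes 120 N, or if a joint passes its speed limit or range.

ROBOT

A 6-joint arm with a two-finger parallel gripper is mounted at the origin on the work surface. World frame = base frame: x ahead of the robot, y to its left, z up, the work surface at z = 0. Lengths are in mm, angles in degrees, forces in N, time in s.
With the tool pointing down it reaches from about 325 to 850 mm from the base axis. Payload 4.4 kg.
Tool frame: the origin (TCP) lies midway between the tips of the shut fingers; the grasp point (between the pads) lies 19 mm behind it; y points along the fingers, x is the direction in which the jaws open and shut, and the axes are right-handed (so a half turn about y gives the same grasp; the last joint's range is limited). The gripper opens to 94 mm and grips with 3 to 60 N. Pads are 16 mm wide; open, the fingers measure 119 mm over their backs; the gripper's body (75 mm by 177 mm) begins 78 mm behind the grasp point.
Start: joints at [56.408, 11.837, 88.321, -0, 79.842, -8.623], TCP at [242.737, 521.254, 205.447] pointing down, gripper open.
Joint ranges: [-156.59, 156.59], [-49.26, 127.26], [12.9, 141.05], [-63.56, 243.56], [4.71, 150.69], [-161.64, 161.64]. Speed limits (degrees/s): [159.86, 159.86, 180, 180, 180, 180].

INTERFACE

Orientations are given as a 3x3 rotation matrix whose columns are the frame's x, y, z axes.
In Python, from plant import r gives the robot as it stands. Calls block until the motion is done:
- r.movep(position, orientation): joint-space move of the TCP to a pose.
- r.move_linear(position, frame=None, speed=150): straight line of the TCP; frame=None keeps the orientation; speed is the mean speed in mm/s.
- r.move_joints(angles): joint-space move.
- r.release() and r.clamp(squeeze=None): open the fingers fully, or close them until they stop; squeeze is the grip in N (None keeps the last).
- r.dwell(seconds).
- r.ik(position, orientation): joint angles nearest the present ones, or None.
- r.sense(): the state.
- r.get_image(name): name is "scene" or "side" or "wrist"; returns a dict with "color" (400x640x3 uint8, red, green, blue), "range_z" (400x640 float32, mm along the optical axis (not along the pixel's ray), 0 where there is no reading), "fx", "fy", "cx", "cy" (pixels), "k1" (the pictures are not rectified: a ray, as slopes to the right and down, at radius r is drawn at 1 + k1 r^2 times it, then the intrinsics apply), "eye" and "orientation" of the camera in the world; the wrist camera has in their place "mount" (4x4, takes a point from camera to tool coordinates, whose origin is the TCP and whose axes are the tool frame's). Camera axes: x right, y up, looking along -z (the intrinsics and any distortion apply to the point x, -y, -z); pixel columns grow to the right and rows downward; lengths in mm; the calibration is good to about 2 mm. A picture is of the moment at which its call begins: read the wrist's pose just before it.
A pose or a line that the arm cannot do raises r.Unreachable and nothing moves.
- r.hand_in(): hands the job in, once; it reports no verdict.
The state is a dict: "clock": time; "qpos": joint angles; "qd": joint speeds; "joint_torque": joint torques, N m; "tcp_pos": TCP position; "eef_rot": TCP orientation; "contact_force": force on the tool from outside, world axes, zero at the start; "ft_torque": the same for the moment, N m; "gripper_width": opening from 0.0 (shut) to 1.0 (fully open).
Only numpy, scipy, OpenCV 4.12 (cv2) and the standard library are available. Lean on these libraries where they do the work, as an engineer would, in place of code of your own. Each camera call takes 0.05 s, during which the arm holds its last target.

## Working session

There is one attempt and no reset: what is moved stays moved. The work goes in short steps, each a Python script; the robot and the scene stay as the last script left them, time stands still between calls to the robot, and variables do not carry over. Pictures are saved under pics/ and viewed, and the job is handed in when it is done.

```bash
ls; mkdir -p pics; python3 - <<'E'
from plant import r
import cv2,pickle
s=r.sense();print(s)
for n in("scene","side","wrist"):
    im=r.get_image(n);pickle.dump((s,im),open(f"pics/{n}0.pkl","wb"))
    cv2.imwrite(f"pics/{n}0.png",im["color"][:,:,::-1])
    print({k:v for k,v in im.items() if k not in("color","range_z")})
E
```

```text
pics
{'clock': 0.0, 'qpos': array([ 5.64062846e+01,  1.18852775e+01,  8.84022732e+01,  8.46970540e-04,
        7.98393531e+01, -8.62487179e+00]), 'qd': array([ 0.07908394,  0.01704382,  0.01109364,  0.08782924, -0.04055848,
        0.02203802]), 'joint_torque': array([-9.00243072e-05, -3.70868003e+01, -2.81416619e+01,  6.97440980e-02,
        3.59256228e-02, -1.51444947e-04]), 'tcp_pos': array([242.3093879 , 520.59320422, 204.30150435]), 'eef_rot': array([[ 4.22126391e-01, -1.23761834e-03, -9.06536143e-01],
       [ 9.06534348e-01, -1.83691087e-03,  4.22128063e-01],
       [-2.18765953e-03, -9.99997547e-01,  3.46534976e-04]]), 'contact_force': array([0.77012342, 0.44173481, 0.61331175]), 'ft_torque': array([-0.05801372, -0.04001932,  0.0070301 ]), 'gripper_width': 1.0018056733480412}
{'fx': 362.43936751325685, 'fy': 362.43936751325685, 'cx': 317.21926798832794, 'cy': 201.86232708689462, 'k1': -0.03587075840976402, 'eye': array([1313.3349744 , -137.1619668 ,  639.92287317]), 'orientation': array([[ 0.16494802, -0.59241308,  0.78856762],
       [ 0.98602889,  0.11786979, -0.11770189],

[... 183 characters left out ...]
e': array([ 334.19028323,  903.45207245, 1215.72534318]), 'orientation': array([[-0.95654188,  0.23618656, -0.17100743],
       [-0.29104909, -0.7374628 ,  0.60945799],
       [ 0.01783416,  0.63274365,  0.77415594]])}
{'fx': 278.1079632399028, 'fy': 278.1079632399028, 'cx': 319.97914471653286, 'cy': 196.92777809064046, 'k1': -0.03931115657009774, 'mount': array([[ 9.99999967e-01,  2.11752535e-04,  1.46227926e-04,
        -2.26466077e-01],
       [ 8.94147987e-05,  2.46917482e-01, -9.69036505e-01,
        -1.80606797e+02],
       [-2.41302168e-04,  9.69036486e-01,  2.46917455e-01,
         7.12066623e+01],
       [ 0.00000000e+00,  0.00000000e+00,  0.00000000e+00,
         1.00000000e+00]])}
```

View pics/scene0.png

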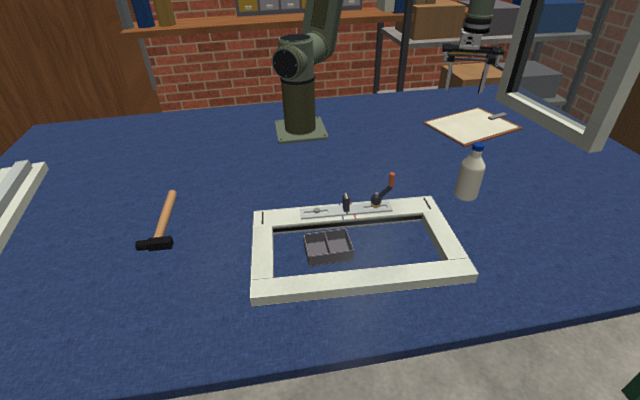

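View pics/side0.png

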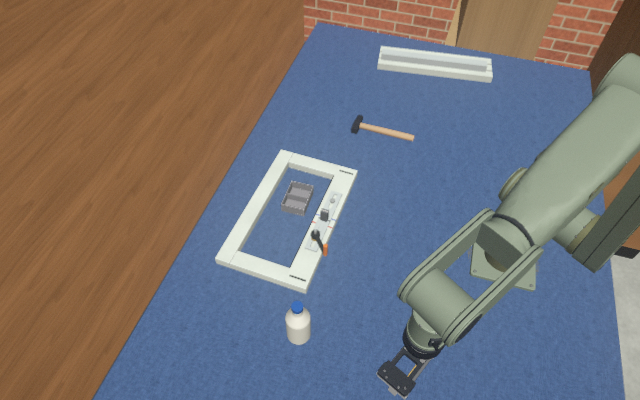

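View pics/wrist0.png

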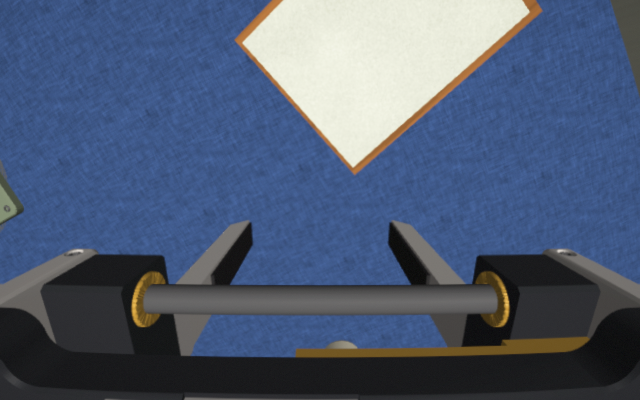

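```bash
cat > h.py <<'E'
import numpy as np,cv2,pickle
def campose(im,s=None):
    if "eye" in im: return np.array(im["eye"]),np.array(im["orientation"])
    R=np.array(s["eef_rot"]);M=np.array(im["mount"])
    return s["tcp_pos"]+R@M[:3,3],R@M[:3,:3]
def ray(im,u,v,s=None):
    x=(u-im["cx"])/im["fx"];y=(v-im["cy"])/im["fy"]
    k=im["k1"];a,b=x,y
    for _ in range(20):
        f=1+k*(a*a+b*b);a,b=x/f,y/f
    e,R=campose(im,s); return e,R@np.array([a,-b,-1.0])
def pz(im,u,v,s=None):   # by depth
    e,d=ray(im,u,v,s); z=np.median(im["range_z"][int(round(v))-0:int(round(v))+1,int(round(u)):int(round(u))+1])
    return e+d*z
def pp(im,u,v,z,s=None): # by plane height
    e,d=ray(im,u,v,s); return e+d*(z-e[2])/d[2]
def proj(im,P,s=None):
    e,R=campose(im,s); c=R.T@(np.asarray(P,float)-e); a,b=c[0]/-c[2],-c[1]/-c[2]
    f=1+im["k1"]*(a*a+b*b); return np.array([im["cx"]+im["fx"]*a*f,im["cy"]+im["fy"]*b*f])
def load(n): return pickle.load(open(f"pics/{n}.pkl","rb"))
def snap(r,n,cam="wrist"):
    s=r.sense(); im=r.get_image(cam); pickle.dump((s,im),open(f"pics/{n}.pkl","wb"))
    cv2.imwrite(f"pics/{n}.png",im["color"][:,:,::-1]); return s,im
def crop(n,u0,v0,u1,v1,k,out):
    s,im=load(n); c=im["color"][v0:v1,u0:u1,::-1]
    cv2.imwrite(f"pics/{out}.png",cv2.resize(c,None,fx=k,fy=k,interpolation=cv2.INTER_CUBIC))
E
python3 - <<'E'
from h import *
crop("scene0",240,160,480,310,3,"sc0c"); crop("side0",210,140,370,300,4,"sd0c")
s,im=load("scene0")
np.set_printoptions(precision=1,suppress=True)
for n,u,v in [("post top",391,174),("block",346,195),("hub",376,196),("screw",317,209),("rail L",262,222),("rail R",428,205)]: print(n,pz(im,u,v))
s,im=load("side0")
for n,u,v in [("post top",325,248),("block",324,214),("hub",315,234),("rail far",346,174),("rail near",298,281)]: print(n,pz(im,u,v))
E
```

```text
post top [528.4 184.3 103.7]
block [569.   50.4  81.3]
hub [579.2 129.   74.2]
screw [565.8 -26.7  44.1]
rail L [ 574.2 -174.3   30. ]
rail R [593.9 274.2  33.6]
post top [524.8 195.8  94.4]
block [568.6  60.1  70. ]
hub [573.9 136.6  63. ]
rail far [ 556.4 -169.2   20.5]
rail near [577.5 288.   30.2]
```

View pics/sc0c.png

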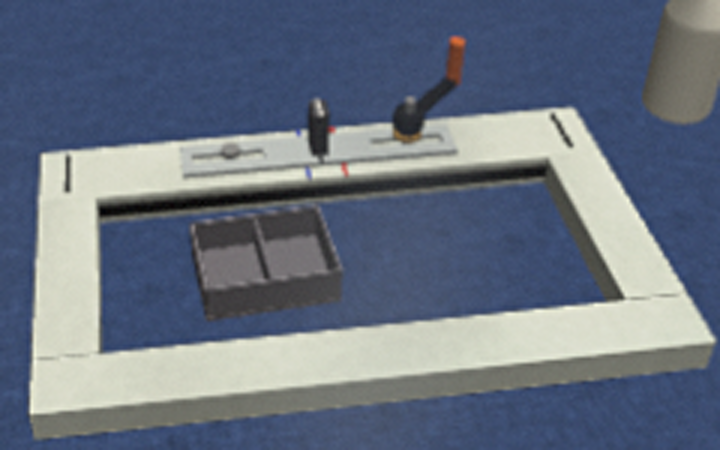

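View pics/sd0c.png

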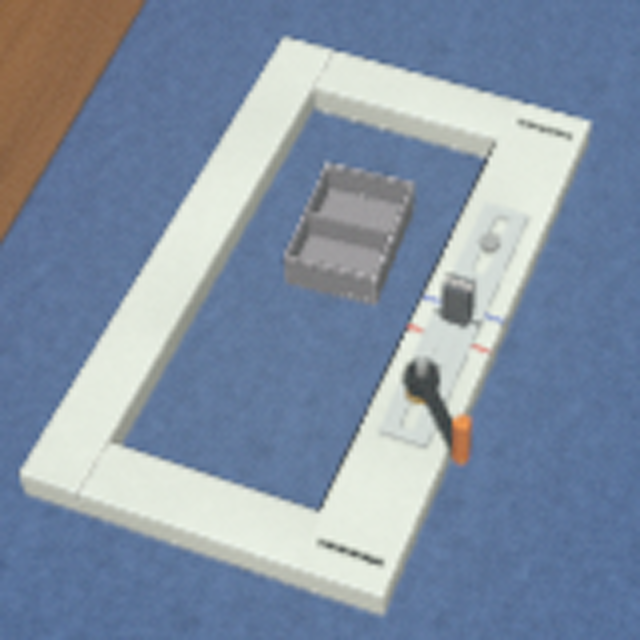

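```bash
cat >> h.py <<'E'
def Rt(th,sgn=1): # tool x along sash x rotated by th deg about z
    t=np.radians(th); x=sgn*np.array([np.cos(t),np.sin(t),0]); y=np.array([0,0,-1.]); return np.column_stack([x,y,np.cross(x,y)])
E
python3 - <<'E'
from h import *
from plant import r
R=Rt(-2.5)
p=[573,15,150]
print(r.ik(p,R),r.ik(p,Rt(-2.5,-1)))
r.movep(p,R)
s,im=snap(r,"w1");print(s["clock"],s["tcp_pos"],s["contact_force"])
E
```

```text
[-7.14967877e+00  1.45082442e+01  9.18951152e+01 -2.54444375e-14
  7.35966406e+01 -4.64967877e+00] None
2.325 [572.98225591  15.96791466 150.12818774] [ 0.08031276 -0.39279867 -0.30670143]
```

View pics/w1.png

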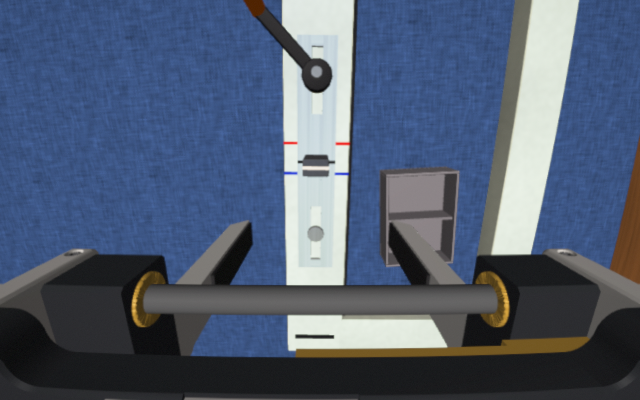

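```bash
python3 - <<'E'
from h import *
crop("w1",276,130,366,190,8,"w1c"); crop("w1",230,0,370,100,5,"w1d")
E
```

```text
(no output)
```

View pics/w1c.png

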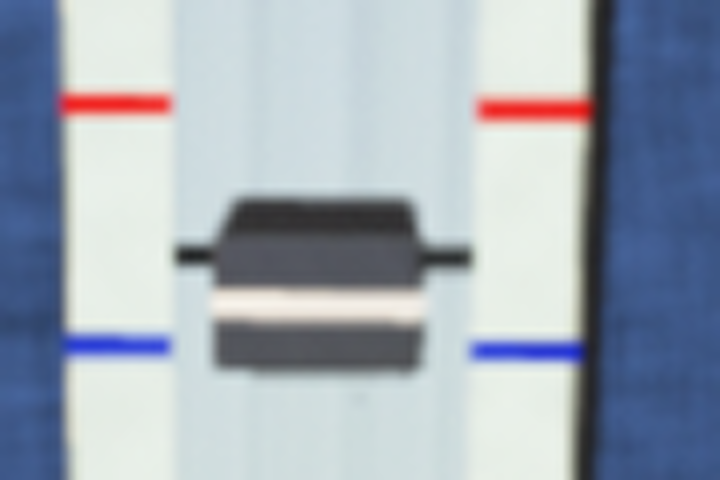

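View pics/w1d.png

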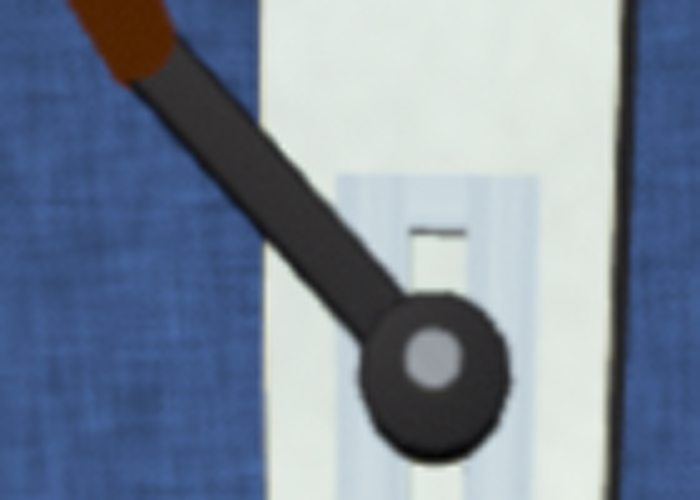

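```bash
cat >> h.py <<'E'
def cc(u0,v0,k,c): return (u0+(c[0]+.5)/k-.5, v0+(c[1]+.5)/k-.5)
E
python3 - <<'E'
from h import *
np.set_printoptions(precision=2,suppress=True)
s,im=load("w1")
f=lambda c,z: pp(im,*cc(276,130,8,c),z,s)
rl,rr=f((115,104),30),f((535,109),30)
kl,kr=f((193,256),35),f((447,258),35)
w=f((318,306),80); bt=[f((x,y),80) for x,y in((218,240),(418,240),(218,366),(418,366))]
stud=[pp(im,*cc(230,0,5,(433,357)),z,s) for z in (60,65,70,75)]
print("red",rl,rr);print("black",kl,kr);print("white",w);print(bt);print("stud",stud)
# sash rail edges in wrist: left edge, right edge at several rows
g=im["color"].astype(int)
yy=[]
for v in range(20,140,10)  :
    row=g[v]; m=np.where((row[:,0]>170))[0]; m=m[(m>270)&(m<370)]
    a,b=pp(im,m[0]-.5,v,30,s),pp(im,m[-1]+.5,v,30,s); print(v,a,b, (b-a)[0])
d=im["range_z"]
for u,v in((316,71),(316,62),(316,158),(316,168),(330,110),(290,110)): print(pz(im,u,v,s))
E
```

```text
red [543.47  71.56  30.  ] [599.31  68.51  30.  ]
black [553.02  51.48  35.  ] [586.76  49.77  35.  ]
white [570.3   50.59  80.  ]
[array([559.41,  58.53,  80.  ]), array([581.89,  57.57,  80.  ]), array([558.59,  44.2 ,  80.  ]), array([581.38,  43.23,  80.  ])]
stud [array([574.76, 136.08,  60.  ]), array([574.78, 135.17,  65.  ]), array([574.8 , 134.26,  70.  ]), array([574.82, 133.35,  75.  ])]
20 [542.97 189.93  30.  ] [612.13 186.98  30.  ] 69.16148332087505
30 [547.25 180.72  30.  ] [611.95 177.99  30.  ] 64.69769478099533
40 [555.54 171.24  30.  ] [611.77 168.91  30.  ] 56.237799953563126
50 [542.07 162.68  30.  ] [610.6  159.75  30.  ] 68.53704313025708
60 [541.42 153.4   30.  ] [610.42 150.46  30.  ] 69.00540726335987
70 [540.76 144.01  30.  ] [610.24 141.04  30.  ] 69.48741380108959
80 [540.08 134.5   30.  ] [609.05 131.55  30.  ] 68.96787475734209
90 [540.42 124.81  30.  ] [608.86 121.89  30.  ] 68.4481238897107
100 [539.72 115.05  30.  ] [607.65 112.14  30.  ] 67.92741729406521
110 [539.02 105.14  30.  ] [607.46 102.22  30.  ] 68.44391579584021
120 [538.3   95.09  30.  ] [607.27  92.15  30.  ] 68.97523203698756
130 [537.56  84.9   30.  ] [606.03  81.97  30.  ] 68.46734419145673
[574.67 132.27  80.98]
[574.96 141.69  69.63]
[571.3   59.23  78.24]
[570.96  50.75  82.45]
[586.98 102.69  36.57]
[546.   104.69  32.43]
```

```bash
python3 - <<'E'
from h import *
from plant import r
np.set_printoptions(precision=2,suppress=True)
R=Rt(-2.95)
r.move_linear([570.2,50.6,120],R,speed=120)
r.move_linear([570.2,50.6,46],R,speed=80)
s=r.sense();print(s["clock"],s["tcp_pos"],s["contact_force"])
r.clamp(10)
s=r.sense();print(s["clock"],s["tcp_pos"],s["contact_force"],s["gripper_width"]*94)
p0=np.array([570.2,50.6,46]);ys=np.array([0.0515,0.9987,0])
r.move_linear(p0+ys*19.4,R,speed=25)
s=r.sense();print(s["clock"],s["tcp_pos"],s["contact_force"],s["gripper_width"]*94)
snap(r,"w2");snap(r,"sc2","scene")
E
```

```text
3.9917 [570.87  50.6   46.61] [-0.26 -0.08 -0.55]
5.0667 [570.18  50.61  45.98] [-0.97 -0.01 -0.84] 24.155667390045547
5.9917 [571.19  70.34  46.  ] [-0.84  1.02 -0.08] 24.022938690628685
```

View pics/w2.png

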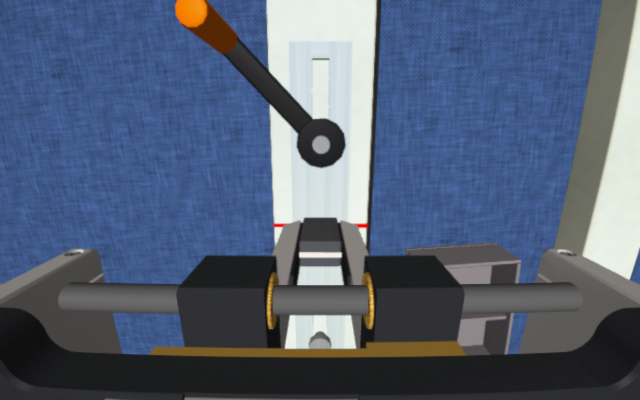

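```bash
python3 - <<'E'
from h import *
from plant import r
np.set_printoptions(precision=2,suppress=True)
R=Rt(-2.95)
r.release()
r.move_linear([571.2,70.0,105],R,speed=120)
r.move_linear([568,4,100],R,speed=120)
r.dwell(0.2)
s,im=snap(r,"w3");print(s["clock"],s["tcp_pos"],s["contact_force"])
u,v=map(int,proj(im,[571.3,70,30],s));print(u,v)
crop("w3",u-50,v-35,u+50,v+35,8,"w3c")
E
```

```text
8.7833 [568.04   4.7  100.05] [-0.24 -0.42  0.48]
319 132
```

View pics/w3c.png

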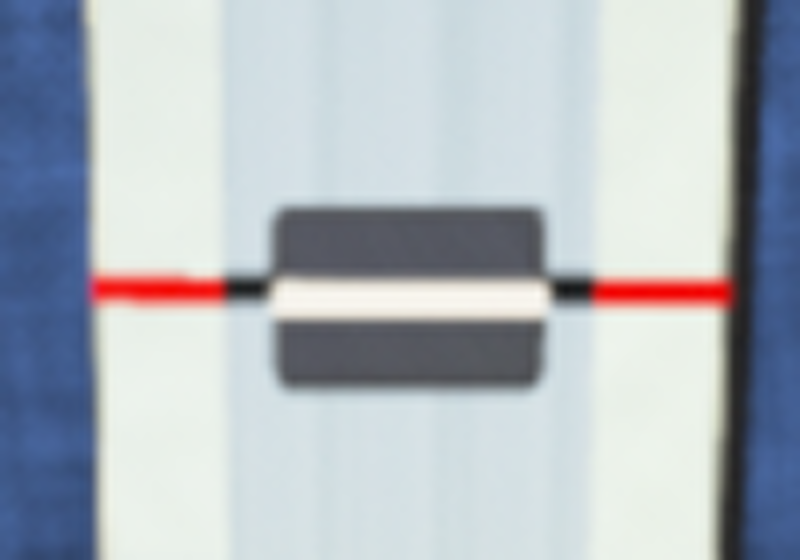

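View pics/w3.png

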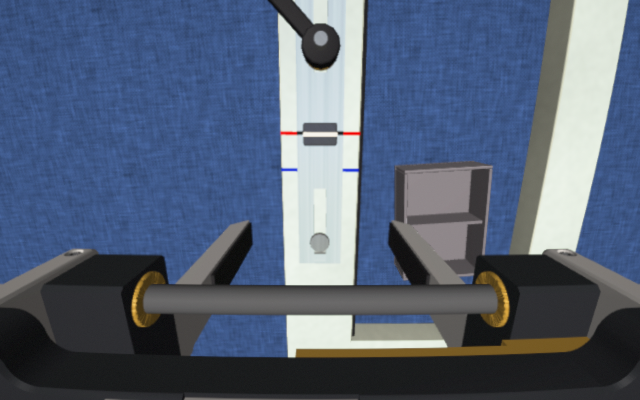

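```bash
python3 - <<'E'
from h import *
np.set_printoptions(precision=2,suppress=True)
s,im=load("w2")
print([pz(im,u,v,s) for u,v in((192,11),(190,8),(195,14),(270,85),(250,62),(321,145),(321,160))])
for z in (95,100,105): print(z,pp(im,192.5,11.5,z,s))
for z in (60,70,75,80): print("stud",z,pp(im,321,144.5,z,s))
s,im=load("w3")
print("screw",pp(im,319.3,242.5,43.5,s))
for z in (70,75,80): print("stud",z,pp(im,320.5,38,z,s))
for n in("scene0","side0"):
    s,im=load(n); print(n,[proj(im,[526,188,z]) for z in(66,104)],[proj(im,[574.6,132.5,z]) for z in (75,80)])
crop("w2",150,0,350,160,4,"w2c")
s,im=load("scene0"); print("bottle",pz(im,470,180),pz(im,478,148))
E
```

```text
[array([526.81, 188.39, 105.43]), array([526.4 , 189.28, 106.04]), array([527.92, 187.17, 105.59]), array([548.8 , 164.61,  66.02]), array([539.04, 176.97,  65.69]), array([574.86, 131.87,  81.78]), array([574.45, 122.66,  68.82])]
95 [522.88 192.25  95.  ]
100 [524.84 190.31 100.  ]
105 [526.81 188.36 105.  ]
stud 60 [574.91 130.77  60.  ]
stud 70 [574.89 131.39  70.  ]
stud 75 [574.88 131.7   75.  ]
stud 80 [574.88 132.01  80.  ]
screw [565.83 -27.77  43.5 ]
stud 70 [575.05 135.13  70.  ]
stud 75 [574.97 133.72  75.  ]
stud 80 [574.88 132.3   80.  ]
scene0 [array([390.66, 184.82]), array([392.04, 173.27])] [array([376.79, 194.59]), array([376.93, 193.05])]
side0 [array([325.18, 251.07]), array([325.44, 243.92])] [array([315.19, 230.61]), array([315.2 , 229.65])]
bottle [558.37 406.4   74.57] [540.7  416.95 164.38]
```

View pics/w2c.png

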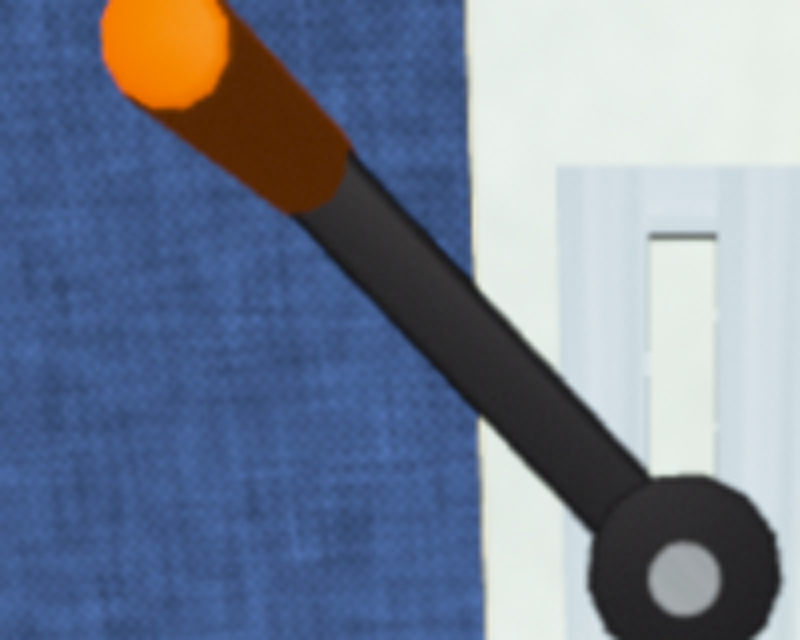

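```bash
cat >> h.py <<'E'
AX=np.array([574.9,132.1]); PHI0=130.5; D0=19.5; Z0=79.
def lev(theta,back=0.,z=None):
    ph=np.radians(PHI0)-theta; u=np.array([np.cos(ph),np.sin(ph)]); t=np.array([np.sin(ph),-np.cos(ph)])
    p=AX+75*u-(D0+back)*t
    return np.array([p[0],p[1],(Z0-10*max(theta,0)) if z is None else z]),Rt(np.degrees(ph)-90),t,u
def force(r,n=6,dt=0.02):
    F=[]
    for _ in range(n):
        F.append(r.sense()["contact_force"]); r.dwell(dt)
    F=np.array(F); return F.mean(0),F.std(0)
E
python3 - <<'E'
from h import *
from plant import r
np.set_printoptions(precision=2,suppress=True)
r.move_linear([568,4,150],None,speed=150)
r.clamp(10)
p,R,t,u=lev(0,10,150); print(p,r.ik(p,R))
r.movep(p,R)
p,R,t,u=lev(0,10)
r.move_linear(p,R,speed=100)
r.dwell(0.3)
F,sd=force(r,15);s=r.sense();print(s["clock"],s["tcp_pos"],p,F,sd,s["gripper_width"])
np.save("tare.npy",F)
snap(r,"w4");snap(r,"sc4","scene")
crop("sc4",300,120,460,240,5,"sc4c")
E
```

```text
[503.76 169.97 150.  ] [  9.31   9.64  97.8   -0.    72.57 -31.19]
12.8833 [503.77 170.01  79.08] [503.76 169.97  79.  ] [ 0.08 -0.08 -0.06] [0.51 0.45 0.59] 0.008472468341053594
```

View pics/w4.png

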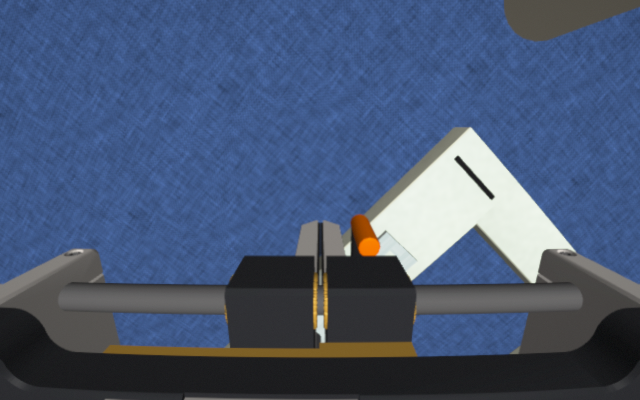

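View pics/sc4c.png

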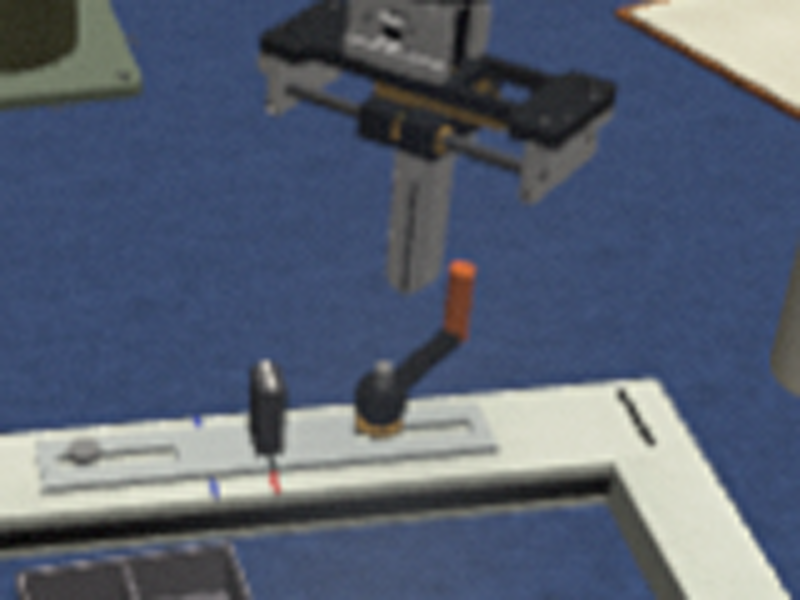

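```bash
python3 - <<'E'
from h import *
from plant import r
T=np.load("tare.npy")
for b in np.arange(8,-4,-1.5):
    p,R,t,u=lev(0,b); r.move_linear(p,R,speed=20); F,sd=force(r,4); F=F-T
    if -F[:2]@t>3: break
print("contact b",b,-F[:2]@t,r.sense()["clock"])
th=0; log=[]
while th<1.3:
    th+=0.04; p,R,t,u=lev(th,b); r.move_linear(p,R,speed=18); F,sd=force(r,6); F=F-T; ft=-F[:2]@t
    s=r.sense(); e=(s["tcp_pos"]-p)[:2]@t
    log.append(ft); print(f"{th:.2f} ft {ft:.2f} rad {F[:2]@u:.2f} z {F[2]:.2f} lag {e:.2f} t {s['clock']:.2f}")
    if ft>8.7 or s["clock"]>45: break
np.save("b.npy",[b,th])
E
```

```text
contact b -2.5 5.290190639096563 15.5167
0.04 ft 6.29 rad 0.69 z 2.89 lag -1.34 t 15.94
0.08 ft 6.40 rad 0.67 z 3.01 lag -1.39 t 16.37
0.12 ft 6.32 rad 0.80 z 2.67 lag -1.39 t 16.79
0.16 ft 6.42 rad 0.22 z 3.04 lag -1.44 t 17.22
0.20 ft 6.04 rad 0.38 z 3.10 lag -1.45 t 17.64
0.24 ft 6.56 rad 0.67 z 3.05 lag -1.50 t 18.07
0.28 ft 6.12 rad -0.04 z 3.24 lag -1.50 t 18.49
0.32 ft 6.47 rad 0.19 z 2.82 lag -1.52 t 18.92
0.36 ft 5.99 rad -0.05 z 3.10 lag -1.57 t 19.34
0.40 ft 5.87 rad -0.19 z 3.33 lag -1.56 t 19.77
0.44 ft 6.04 rad -0.31 z 2.91 lag -1.63 t 20.19
0.48 ft 6.49 rad -0.08 z 3.23 lag -1.64 t 20.62
0.52 ft 6.50 rad -0.42 z 2.48 lag -1.68 t 21.04
0.56 ft 5.71 rad -0.61 z 2.87 lag -1.68 t 21.47
0.60 ft 6.62 rad -0.52 z 2.78 lag -1.75 t 21.89
0.64 ft 6.21 rad -0.27 z 2.98 lag -1.79 t 22.32
0.68 ft 5.99 rad -0.61 z 2.78 lag -1.83 t 22.74
0.72 ft 6.58 rad -0.42 z 3.78 lag -2.09 t 23.17
0.76 ft 7.51 rad -0.34 z 4.06 lag -2.41 t 23.59
0.80 ft 8.60 rad -0.50 z 4.79 lag -2.76 t 24.02
0.84 ft 9.02 rad -0.36 z 5.85 lag -3.04 t 24.44
```

```bash
python3 - <<'E'
from h import *
from plant import r
T=np.load("tare.npy"); b,th=np.load("b.npy")
F,sd=force(r,25); p,R,t,u=lev(th,b); F=F-T; ft=-F[:2]@t; print("hold",ft)
while ft<9.8:
    th+=0.0125 ; p,R,t,u=lev(th,b); r.move_linear(p,R,speed=10); F,sd=force(r,25); F=F-T; ft=-F[:2]@t
    s=r.sense(); e=(s["tcp_pos"]-p)[:2]@t
    print(f"{th:.3f} ft {ft:.2f} rad {F[:2]@u:.2f} z {F[2]:.2f} lag {e:.2f} t {s['clock']:.2f}")
np.save("b.npy",[b,th])
E
```

```text
hold 9.053213238455552
0.853 ft 9.61 rad -0.69 z 5.89 lag -3.32 t 25.52
0.865 ft 9.59 rad -0.68 z 6.03 lag -3.46 t 26.19
0.878 ft 10.13 rad -0.54 z 6.23 lag -3.56 t 26.86
```

```bash
python3 - <<'E'
from h import *
from plant import r
np.set_printoptions(precision=2,suppress=True)
b,th=np.load("b.npy")
p,R,t,u=lev(th,b+20); r.move_linear(p,R,speed=40)
print(r.sense()["contact_force"]-np.load("tare.npy"))
p[2]=160; r.move_linear(p,R,speed=120)
r.movep([568,4,130],Rt(-2.95)); 
r.move_linear([568,4,105],Rt(-2.95),speed=80); r.dwell(.2)
s,im=snap(r,"w5");print(s["clock"],s["tcp_pos"],s["contact_force"])
u,v=map(int,proj(im,[571.3,70,30],s));crop("w5",u-50,v-35,u+50,v+35,8,"w5c")
snap(r,"sc5","scene")
E
```

```text
[-0.52 -0.15  0.6 ]
29.9167 [568.45   4.01 105.44] [0.62 0.04 0.36]
```

View pics/w5c.png

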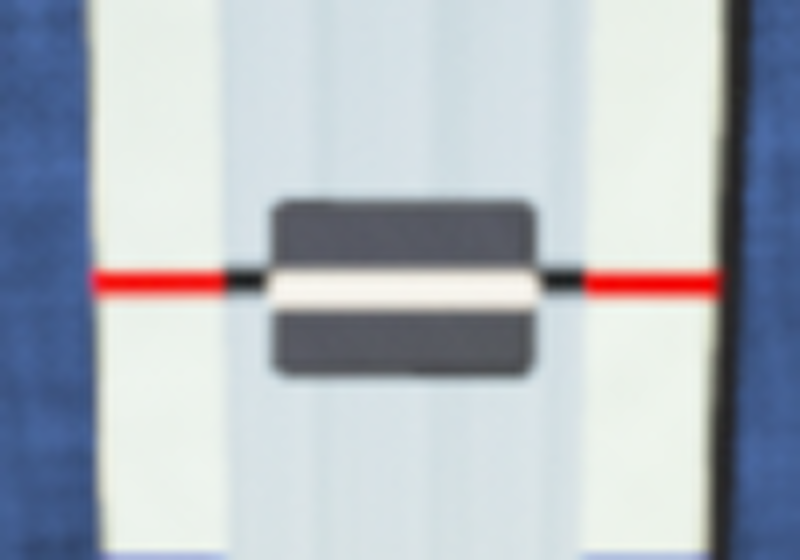

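View pics/sc5.png

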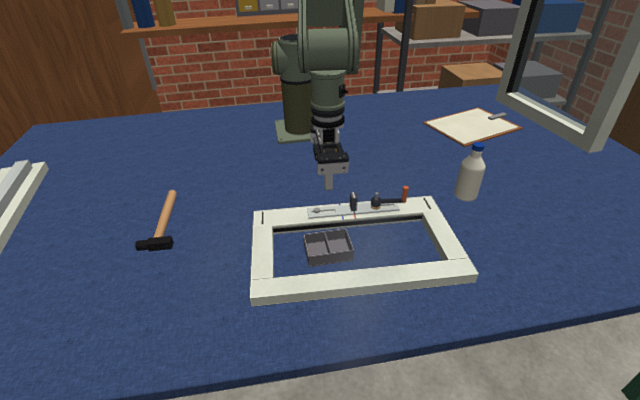

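The black line still meets the red line: the red is at crop row 284 and the black at 282, a gap of about 0.2 mm. The lever is swung round and the gripper is clear. The mallet, bottle and tray haven't moved.

```bash
python3 - <<'E'
from plant import r
r.move_linear([568,4,170],None,speed=120); r.dwell(.3)
print(r.sense()["clock"]); r.hand_in()
E
```

```text
31.0083
the job is handed in; nothing more can be done
```

The job is done and handed in at 31 s, with the gripper clear of everything.

- **Plate:** I gripped the plate by its block and slid it 19.4 mm along the rail towards the clamp stud. The wrist camera showed the black line on the red line to about 0.2 mm, both before and after clamping.
- **Clamp:** I pushed the lever clockwise with the closed fingers. The push ran free at about 6.2 N, the pad bit after roughly 0.7 rad, and I stopped at 10.1 N (averaged reading) and backed off. I did not re-measure the clamp force after letting go.
- **Rest of the scene:** In the last scene picture the mallet, bottle and tray were where they started. No check failed.

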